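Sweep the brass sleeves into the bin

ROBOT

A 6-joint arm with a two-finger parallel gripper is mounted at the origin on the work surface. World frame = base frame: x ahead of the robot, y to its left, z up, the work surface at z = 0. Lengths are in m, angles in rad, forces in N, time in s.
With the tool pointing down it reaches from about 0.325 to 0.9 m from the base axis. Payload 6.1 kg.
Tool frame: the origin (TCP) lies midway between the tips of the shut fingers; the grasp point (between the pads) lies 19 mm behind it; x points along the fingers, y is the direction in which the jaws open and shut, and the axes are right-handed (so a half turn about x gives the same grasp; the last joint's range is limited). The gripper opens to 85 mm and grips with 20 to 120 N. Pads are 22 mm wide; open, the fingers measure 114 mm over their backs; the gripper's body (76 mm by 85 mm) begins 54 mm behind the grasp point. The pads swing forward as they close: fully open they stand 13 mm farther back than shut.
Start: joints at [-1.31, 0.22, 1.526, -0, 1.395, -0.126], TCP at [0.236, -0.579, 0.231] pointing down, gripper open.
Joint ranges: [-2.98, 2.98], [-0.91, 2.08], [0.09, 2.57], [-1.24, 4.39], [0.2, 2.65], [-2.68, 2.68]. Speed limits (rad/s): [2.57, 2.57, 3.01, 3.14, 3.14, 3.14].

INTERFACE

Orientations are given as [roll, pitch, yaw] about the fixed x, y, z axes, in that order (R = Rz(yaw) Ry(pitch) Rx(roll)).
In Python, from plant import movep, move_l, set_joints, gripper_to, hold, inverse_kinematics, observe, get_image, get_calibration, Unreachable, job_done gives the robot as it stands. Calls block until the motion is done:
- movep(position, orientation): joint-space move of the TCP to a pose.
- move_l(position, feed=0.15, rotation=None, max_force=None): straight line of the TCP; rotation=None keeps the orientation; feed is the mean speed in m/s. With max_force (N) it stops when the force on the tool has changed by that much, and returns True; else False.
- set_joints(angles): joint-space move.
- gripper_to(opening, f_grip=None): finger opening in m; f_grip is the grip in N (None keeps the last); returns when the fingers have stopped.
- hold(seconds).
- inverse_kinematics(position, orientation): joint angles nearest the present ones, or None.
- observe(): the state.
- get_image(name): name is "scene" or "top" or "wrist"; returns (picture, depth): 420x560x3 uint8, red, green, blue; 420x560 float32, m along the optical axis (not along the pixel's ray), 0 where there is no reading.
- get_calibration(name): a dict with "intrinsics" (3x3 intrinsics, pixels), "world_from_camera" (4x4, takes a point from camera to world coordinates). Camera axes: x right, y down, z forward; pixel columns grow to the right and rows downward; lengths in m; the calibration is good to about 2 mm. A picture is of the moment at which its call begins: read the wrist's pose just before it. get_calibration takes no time and is no camera call; for the wrist camera it gives the pose at the moment of the call.
A pose or a line that the arm cannot do raises Unreachable and nothing moves.
- job_done(): hands the job in, once; it reports no verdict.
The state is a dict: "time_s": time; "q": joint angles; "joint_velocities": joint speeds; "joint_torque": joint torques, N m; "eef_pos": TCP position; "tcp_rot": TCP orientation; "ft_force": force on the tool from outside, world axes, zero at the start; "torque": the same for the moment, N m; "opening": finger opening in m.
Only numpy, scipy, OpenCV 4.12 (cv2) and the standard library are available. Lean on these libraries where they do the work, as an engineer would, in place of code of your own. Each camera call takes 0.05 s, during which the arm holds its last target.

TASK

Sweep the three brass sleeves lying on the steel panel off its end into the open bin, pushing them along the panel with your fingers and never lifting them. Leave the wire spool and the jar that stand among them, and everything else on the bench, where they are, and finish with all three sleeves lying in the bin.

Things in the scene. Friction and masses are not known exactly. Their poses are not given: they have to be found in the camera images.
- panel_top (a point): centre of the top face of the fixed folded-steel shelf panel used as a packing board; the top is level and 60 mm above the bench. The panel is 236 mm wide along its own x and 280 mm long along its own y; rims 4 mm thick and 12 mm high run along both long sides (x = -118 and +118 mm); both short ends (y = -140 and +140 mm) are open, without a rim. Its axes are the panel's; it is turned at most about 0.25 rad and its z points up.
- bin_in (a point): centre of the inner floor of the fixed open-topped aluminium bin that stands against one short end of the panel, either its +y or its -y end, square with it (same axes as the panel). Outside 236 mm along x, 110 mm along y, 52 mm high, walls 3 mm (its rim is 8 mm below the panel's top); the floor is at most 3 mm thick. Its centre is 196 mm from the panel's centre, 1 mm gap to the panel's end.
- lidbox: fixed closed aluminium box with a flat lid and a small black knob (18 mm wide, 14 mm tall, at the lid's centre), same footprint and height (52 mm to the lid's top) as the open bin, standing against the other short end of the panel; origin at the centre of its underside. Nothing goes there.
- sleeve1_center (a point): short brass sleeve (a ring: 26 mm outside diameter, 14 mm hole, 16 mm tall, about 50 g) standing flat on the steel panel; this point is its centre, 8 mm above the panel's top. 
- sleeve2_center (a point): short brass sleeve (a ring: 26 mm outside diameter, 14 mm hole, 16 mm tall, about 50 g) standing flat on the steel panel; this point is its centre, 8 mm above the panel's top. 
- sleeve3_center (a point): short brass sleeve (a ring: 26 mm outside diameter, 14 mm hole, 16 mm tall, about 50 g) standing flat on the steel panel; this point is its centre, 8 mm above the panel's top. 
- sleeve1: the brass sleeve of point sleeve1_center; origin at the centre of its underside
- sleeve2: the brass sleeve of point sleeve2_center; origin at the centre of its underside
- sleeve3: the brass sleeve of point sleeve3_center; origin at the centre of its underside
- spool: steel wire spool, 40 mm diameter, 46 mm tall, standing loose on the panel near its long centre line; bystander, leave it alone. Origin at the centre of its underside, z up
- jar: small jar with a black cap, 40 mm diameter, 45 mm tall, standing loose on the panel near its long centre line; bystander, leave it alone. Origin at the centre of its underside, z up
- hive_tool: flat dark steel pry bar, about 230 mm long along its y, 44 mm wide, lying on the bench to the right of the panel; bystander, origin under the middle of its shank
- screwdriver: screwdriver with a yellow handle lying on the bench beyond the panel; bystander, origin under it
- scraper: scraper with a round wooden handle (24 mm thick), about 185 mm long along its x, lying on the bench to the left; bystander, origin under it
- big_spool: larger steel wire spool, 64 mm diameter, 60 mm tall, standing on the bench to the left; bystander, origin at the centre of its underside
- tin: tin can, 66 mm diameter, 80 mm tall, standing on the bench to the right; bystander, origin at the centre of its underside

How it is judged:
By the outcome, as a careful person would: the job done as asked, in the order asked, and still so for the second after the job is handed in, with the robot touching nothing.
It also fails if it takes over 56 s, if anything falls off the work surface, if the arm or the gripper's body presses on something with over 40 N, if the wrist force passes 120 N, or if a joint passes its speed limit or range.

## Working session

There is one attempt and no reset: what is moved stays moved. The work goes in short steps, each a Python script; the robot and the scene stay as the last script left them, time stands still between calls to the robot, and variables do not carry over. Pictures are saved under pics/ and viewed, and the job is handed in when it is done.

```bash
ls; mkdir -p pics
python3 - <<'E'
from plant import *
import cv2,numpy as np
for n in ["scene","top","wrist"]:
    im,d=get_image(n); c=get_calibration(n)
    cv2.imwrite(f"pics/{n}0.png",im[:,:,::-1]); np.savez(f"{n}0.npz",im=im,d=d,K=c["intrinsics"],T=c["world_from_camera"])
    print(n,c["intrinsics"].tolist() if hasattr(c["intrinsics"],'tolist') else c["intrinsics"],np.round(c["world_from_camera"],3).tolist())
print(observe())
E
```

```text
pics
scene [[495.06996144357635, 0.0, 270.20078813767975], [0.0, 495.06996144357635, 209.13366168661545], [0.0, 0.0, 1.0]] [[0.305, 0.8, -0.517, 1.293], [0.952, -0.254, 0.169, -0.202], [0.004, -0.543, -0.84, 1.152], [0.0, 0.0, 0.0, 1.0]]
top [[466.6242398007562, 0.0, 281.9663306057525], [0.0, 466.6242398007562, 211.05268113351772], [0.0, 0.0, 1.0]] [[-0.021, -0.991, 0.132, 0.438], [-1.0, 0.024, 0.019, -0.006], [-0.022, -0.132, -0.991, 1.389], [0.0, 0.0, 0.0, 1.0]]
wrist [[305.95252722515005, 0.0, 277.1599764768289], [0.0, 305.95252722515005, 211.7975550186836], [0.0, 0.0, 1.0]] [[0.377, -0.876, -0.302, 0.313], [-0.926, -0.357, -0.122, -0.547], [-0.001, 0.326, -0.946, 0.373], [0.0, 0.0, 0.0, 1.0]]
{'time_s': 0.15, 'q': array([-1.31009618e+00,  2.21056464e-01,  1.52735955e+00, -2.03093052e-06,
        1.39468459e+00, -1.26085033e-01]), 'joint_velocities': array([ 5.25023519e-05, -3.01386376e-03, -2.65622053e-03, -1.33889114e-03,
       -1.81257871e-03,  3.57597725e-04]), 'joint_torque': array([ 4.07239213e-04, -4.97486615e+01, -3.89903390e+01, -1.06690256e-04,
        7.21926248e-03, -3.44478323e-06]), 'eef_pos': array([ 0.23564169, -0.57837385,  0.23043747]), 'tcp_rot': array([-1.69555574,  1.56928837,  1.83282245]), 'ft_force': array([ 1.16574066, -0.14794838, -0.49514291]), 'torque': array([-0.01226735,  0.02244847,  0.00573008]), 'opening': 0.0853715138404525}
```

View pics/top0.png

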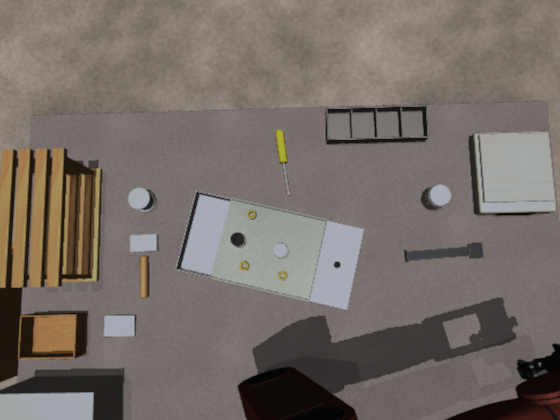

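View pics/scene0.png

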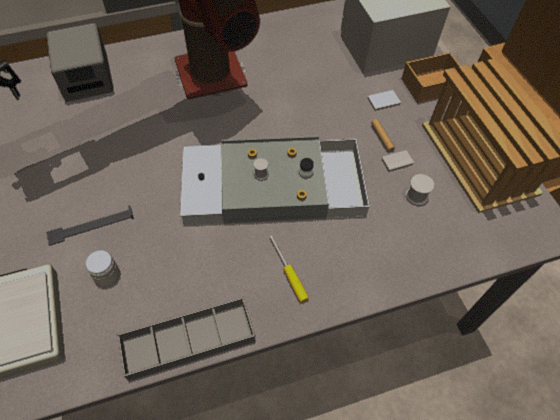

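The top view shows the open bin at the left (about px 205,235, world +y) and the lidbox with its knob at (337,265). The sleeves are near (252,215), (245,266) and (283,275), the jar's black cap is at (237,240), and the spool is at (280,250). Next I'll measure them.

```bash
cat > h.py <<'E'
import numpy as np,cv2
def ray(K,T,px,z):
    px=np.atleast_2d(px); d=np.c_[px,np.ones(len(px))]@np.linalg.inv(K).T@T[:3,:3].T
    o=T[:3,3]; s=(z-o[2])/d[:,2]; return o+d*s[:,None]
def proj(K,T,P):
    P=np.atleast_2d(P); c=(P-T[:3,3])@T[:3,:3]; u=c@K.T; return u[:,:2]/u[:,2:]
def blobs(im,roi,lo,hi,amin=10):
    h=cv2.cvtColor(im,cv2.COLOR_RGB2HSV); m=cv2.inRange(h,lo,hi); k=np.zeros_like(m); x0,y0,x1,y1=roi; k[y0:y1,x0:x1]=m[y0:y1,x0:x1]
    n,l,st,ce=cv2.connectedComponentsWithStats(k)
    return [(st[i].tolist(),ce[i].round(1).tolist()) for i in range(1,n) if st[i,4]>=amin]
E
python3 - <<'E'
from h import *
R={"top":(175,185,370,315),"scene":(175,130,375,225)}
for n in R:
    z=np.load(n+"0.npz"); im=z["im"];x0,y0,x1,y1=R[n]
    cv2.imwrite(f"pics/{n}0z.png",cv2.resize(im[y0:y1,x0:x1,::-1],None,fx=4,fy=4,interpolation=cv2.INTER_CUBIC))
    print(n); 
    for name,lo,hi,hh in [("brass",(12,110,70),(35,255,255),.076),("black",(0,0,0),(180,255,45),.105)]:
        for s,c in blobs(im,R[n],lo,hi,8): 
            bc=[s[0]+s[2]/2-.5,s[1]+s[3]/2-.5]
            print(name,s,c,ray(z["K"],z["T"],bc,hh)[0].round(4))
E
```

```text
top
brass [248, 210, 8, 9, 37] [251.6, 214.3] [0.6069 0.1058 0.076 ]
brass [240, 262, 9, 8, 37] [243.9, 265.7] [0.462  0.1286 0.076 ]
brass [279, 272, 8, 8, 32] [282.6, 275.5] [0.4319 0.0214 0.076 ]
black [177, 193, 25, 76, 192] [187.8, 230.1] [0.5612 0.2775 0.105 ]
black [231, 233, 13, 13, 120] [237.2, 238.9] [0.5346 0.1443 0.105 ]
black [335, 262, 5, 5, 20] [336.8, 264.2] [ 0.46   -0.1286  0.105 ]
scene
brass [248, 149, 9, 8, 54] [251.9, 152.5] [0.4367 0.0235 0.076 ]
brass [288, 148, 9, 8, 48] [291.6, 151.2] [0.467  0.1312 0.076 ]
brass [297, 190, 10, 9, 60] [301.3, 194.0] [0.6113 0.1078 0.076 ]
black [301, 159, 12, 12, 111] [306.2, 164.5] [0.5434 0.1446 0.105 ]
black [199, 174, 5, 6, 25] [200.8, 176.4] [ 0.4971 -0.1336  0.105 ]
```

View pics/top0z.png

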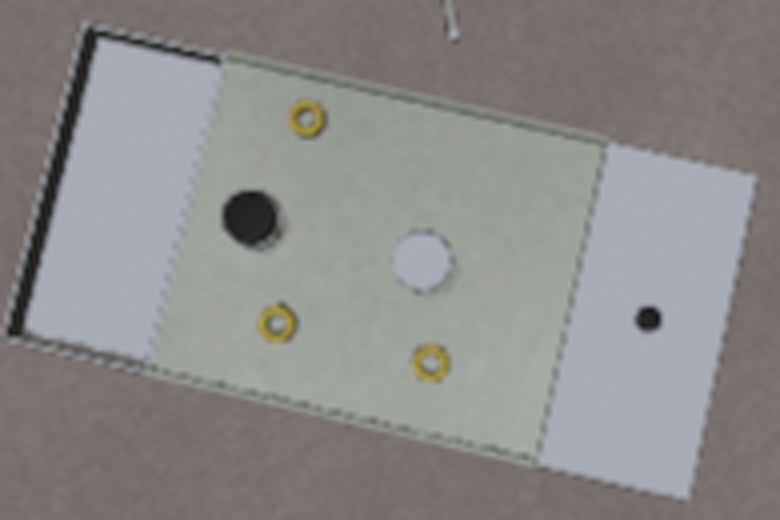

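View pics/scene0z.png

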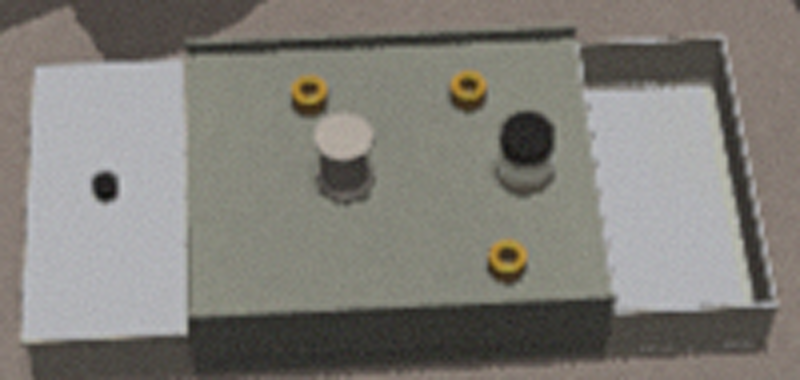

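The zoomed views show all three sleeves, the jar, the spool and the panel edges clearly. Now I'll get the panel pose from the rim-top corners and the knob.

Run:
```python
from h import *
z=np.load("top0.npz");K,T=z["K"],z["T"]
f=lambda p:(np.array(p,float)+.5)/4-.5+np.array([175,185])
C=ray(K,T,f([(225,52),(607,140),(537,463),(148,365)]),.072)
print(C.round(4)); c=C.mean(0); print("centre",c)
# order: +x+y, +x-y, -x-y, -x+y
y=(C[0]-C[1])+(C[3]-C[2]); y=y[:2]/np.linalg.norm(y[:2]); print("len",[np.linalg.norm(C[i]-C[(i+1)%4]).round(4) for i in range(4)])
yaw=np.arctan2(-y[0],y[1]); print("yaw",yaw)
B=ray(K,T,f([(88,22),(757,176),(690,500),(12,337)]),.052); print("bin/lid corners centre",B.mean(0), "len",np.linalg.norm(B[0]-B[1]),np.linalg.norm(B[0]-B[3]))
yy=(B[0]-B[1])+(B[3]-B[2]); print("yaw2",np.arctan2(-yy[0],yy[1]))
kn=ray(K,T,f([(649,319)]),.062)[0]; print("knob",kn)
print("center from knob", kn[:2]+.196*y)
# scene
s=np.load("scene0.npz"); g=lambda p:(np.array(p,float)+.5)/4-.5+np.array([175,130])
print("knob scene",ray(s["K"],s["T"],g([(105,186)]),.062), )
S=ray(s["K"],s["T"],g([(187,40),(574,29),(610,297),(190,310)]),.072);print("scene corners",S.round(4),S.mean(0))
cc=(c[:2]+kn[:2]+.196*y)/2
Rm=np.array([[np.cos(yaw),-np.sin(yaw)],[np.sin(yaw),np.cos(yaw)]])
pts=dict(s_a=((307,119),.076),s_b=((277,324),.076),s_c=((431,363),.076),jar=((250,217),.105),spool=((422,262),.106))
sc=dict(s_a=((507,256),.076),s_b=((468,87),.076),s_c=((309,90),.076),jar=((527,136),.105),spool=((344,137),.106))
for k in pts:
    a=ray(K,T,f([pts[k][0]]),pts[k][1])[0]; b=ray(s["K"],s["T"],g([sc[k][0]]),sc[k][1])[0]
    print(k,a.round(4),b.round(4),"panel",((a[:2]-cc)@Rm).round(4),((b[:2]-cc)@Rm).round(4))
```

```text
[[ 0.6561  0.1647  0.072 ]
 [ 0.5862 -0.1063  0.072 ]
 [ 0.362  -0.0502  0.072 ]
 [ 0.4351  0.2204  0.072 ]]
centre [0.50986968 0.05713208 0.072     ]
len [np.float64(0.2799), np.float64(0.2311), np.float64(0.2803), np.float64(0.2279)]
yaw -0.25811955479972837
bin/lid corners centre [0.50856135 0.05430765 0.052     ] len 0.4973886850491433 0.2334917196878522
yaw2 -0.2526321290952803
knob [ 0.45970621 -0.13232476  0.062     ]
center from knob [0.50973773 0.05718209]
knob scene [[ 0.46305255 -0.13079518  0.062     ]]
scene corners [[ 0.3618 -0.0455  0.072 ]
 [ 0.4355  0.2217  0.072 ]
 [ 0.6586  0.1623  0.072 ]
 [ 0.5854 -0.1021  0.072 ]] [0.51029912 0.05908236 0.072     ]
s_a [0.6058 0.1061 0.076 ] [0.61   0.1079 0.076 ] panel [0.0803 0.0719] [0.0839 0.0746]
s_b [0.4616 0.129  0.076 ] [0.4663 0.1304 0.076 ] panel [-0.0649  0.0572] [-0.0608  0.0597]
s_c [0.4323 0.0217 0.076 ] [0.4353 0.0235 0.076 ] panel [-0.0659 -0.054 ] [-0.0635 -0.0515]
jar [0.5349 0.1439 0.105 ] [0.5405 0.1453 0.105 ] panel [0.0021 0.0903] [0.0072 0.093 ]
spool [0.5012 0.0258 0.106 ] [0.505 0.028 0.106] panel [-0.0003 -0.0325] [ 0.0028 -0.0294]
```

```bash
cat >> h.py <<'E'
from scipy.spatial.transform import Rotation as Ro
C0=np.array([.5100,.0575]); YAW=-.255
RP=np.array([[np.cos(YAW),-np.sin(YAW)],[np.sin(YAW),np.cos(YAW)]])
def W(x,y,z): return [*(C0+RP@[x,y]),z]
def P(w): return (np.array(w)[...,:2]-C0)@RP
def ori(s):
    x=np.array([0,0,-1.]); y=s*np.array([*RP[:,0],0]); return Ro.from_matrix(np.c_[x,y,np.cross(x,y)]).as_euler("xyz")
E
python3 - <<'E'
from h import *; from plant import *
for s in (1,-1):
    for p in [(-.064,.02,.066),(-.064,.16,.066),(-.065,-.09,.066),(.082,.035,.066),(.082,.16,.066)]:
        q=inverse_kinematics(W(*p),ori(s)); print(s,p,None if q is None else np.round(q,2))
s=-1 if inverse_kinematics(W(-.064,.02,.2),ori(1)) is None else None
E
```

```text
1 (-0.064, 0.02, 0.066) [ 0.03  0.02  2.08 -0.    1.04  0.29]
1 (-0.064, 0.16, 0.066) [ 0.29  0.2   1.88 -0.    1.06  0.55]
1 (-0.065, -0.09, 0.066) [-0.22 -0.07  2.17 -0.    1.04  0.04]
1 (0.082, 0.035, 0.066) [-0.01  0.34  1.72 -0.    1.09  0.24]
1 (0.082, 0.16, 0.066) [ 0.18  0.45  1.56 -0.    1.13  0.43]
-1 (-0.064, 0.02, 0.066) None
-1 (-0.064, 0.16, 0.066) [ 0.29  0.2   1.88 -0.    1.06 -2.6 ]
-1 (-0.065, -0.09, 0.066) None
-1 (0.082, 0.035, 0.066) None
-1 (0.082, 0.16, 0.066) None<sys>:0: UserWarning: Gimbal lock detected. Setting third angle to zero since it is not possible to uniquely determine all angles.
```

```bash
python3 -W ignore - <<'E'
from h import *; from plant import *
gripper_to(.014); movep(W(-.063,.022,.21),ori(1))
o=observe(); print(o["time_s"],o["eef_pos"],o["opening"],o["ft_force"])
c=get_calibration("wrist"); im,d=get_image("wrist"); cv2.imwrite("pics/w1.png",im[:,:,::-1])
K,T=np.array(c["intrinsics"]),np.array(c["world_from_camera"])
for s,ce in blobs(im,(0,0,560,420),(12,110,70),(35,255,255),60):
    w=ray(K,T,[s[0]+s[2]/2-.5,s[1]+s[3]/2-.5],.072)[0]; print(s,ce,w.round(4),P(w).round(4))
E
```

```text
3.3333 [0.45489625 0.09407177 0.21005984] 0.014123574016656136 [-0.73989498  0.98369061  0.76892268]
[423, 132, 32, 28, 551] [438.9, 145.5] [0.6079 0.1062 0.072 ] [0.0825 0.0718]
[265, 149, 26, 28, 402] [277.6, 162.2] [0.4637 0.1281 0.072 ] [-0.0626  0.0567]
[263, 256, 25, 26, 377] [275.9, 269.6] [0.4334 0.0225 0.072 ] [-0.0653 -0.0532]
```

View pics/w1.png

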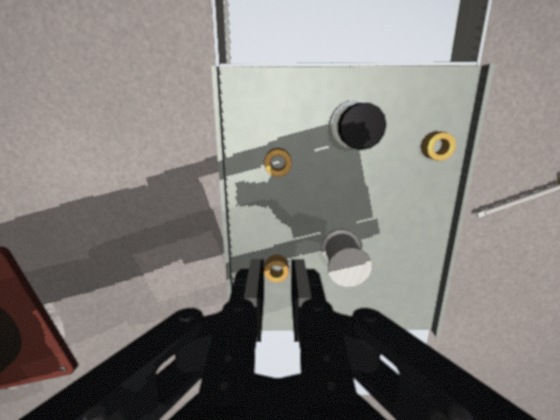

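The wrist view agrees with the other two within about 2 mm: sleeves at (439,146), (278,162) and (276,270), with the jar and spool clear of both lanes. I'll sweep sleeve b first.

```bash
cat >> h.py <<'E'
def sweep(x,y0,tag,x1=None):
    from plant import *
    x1=x if x1 is None else x1
    movep(W(x,y0,.13),ori(1))
    if move_l(W(x,y0,.0655),feed=.1,max_force=12): print("contact on descent",observe()["eef_pos"],observe()["ft_force"]); move_l(W(x,y0,.13)); return
    print(observe()["eef_pos"],observe()["ft_force"])
    print("stop1",move_l(W(x1,.10,.0655),feed=.08,max_force=15),observe()["ft_force"])
    print("stop2",move_l(W(x1,.168,.0655),feed=.08,max_force=15),observe()["ft_force"])
    hold(.2); move_l(W(x1,.168,.17),feed=.2)
    for n in ("top","scene"):
        im,d=get_image(n); cv2.imwrite(f"pics/{n}_{tag}.png",cv2.resize(im[130:320,170:380,::-1],None,fx=3,fy=3,interpolation=cv2.INTER_CUBIC))
    c=get_calibration("wrist"); im,d=get_image("wrist"); cv2.imwrite(f"pics/wrist_{tag}.png",im[:,:,::-1])
    print(observe()["time_s"])
E
python3 -W ignore -c "
from h import *; sweep(-.063,.022,'b')"
```

```text
Traceback (most recent call last):
  File "h.py", line 19
    from plant import *
                      ^
SyntaxError: import * only allowed at module level
```

```bash
python3 -c "
import cv2,numpy as np
a=[cv2.imread(f'pics/{n}_b.png') for n in ('top','scene')]
a=[cv2.resize(i,(400,362)) for i in a]; cv2.imwrite('pics/m_b.png',np.hstack(a))"
```

```text
[ WARN:0@0.019] global loadsave.cpp:275 findDecoder imread_('pics/top_b.png'): can't open/read file: check file path/integrity
[ WARN:0@0.020] global loadsave.cpp:275 findDecoder imread_('pics/scene_b.png'): can't open/read file: check file path/integrity
Traceback (most recent call last):
cv2.error: OpenCV(4.12.0) /io/opencv/modules/imgproc/src/resize.cpp:4208: error: (-215:Assertion failed) !ssize.empty() in function 'resize'
```

```bash
sed -i '/^    from plant import \*/d' h.py; sed -i '1i from plant import *' h.py
python3 -W ignore -c "
from h import *; sweep(-.063,.022,'b')
a=[cv2.imread(f'pics/{n}_b.png') for n in ('top','scene')]
a=[cv2.resize(i,(400,362)) for i in a]; cv2.imwrite('pics/m_b.png',np.hstack(a))"
```

```text
[0.45540036 0.09472675 0.06636455] [ 0.45843934 -0.67747049  0.2121345 ]
stop1 False [-0.10985627 -0.99892517 -0.45887252]
stop2 False [-0.46377932 -0.64875342 -0.02202989]
7.7417
```

View pics/m_b.png

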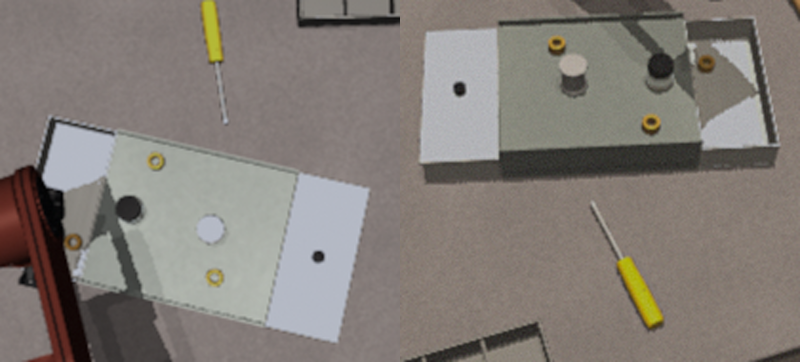

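View pics/wrist_b.png

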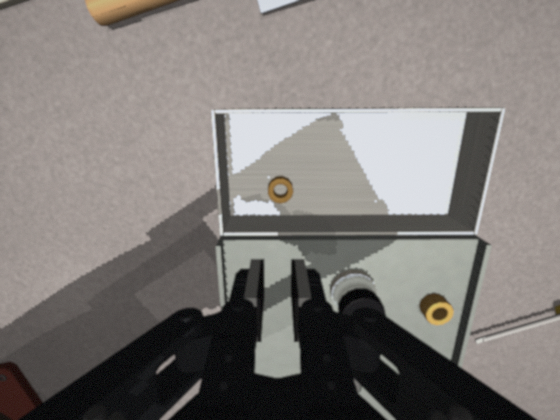

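Sleeve b lies flat on the bin floor, at (280,190) in the wrist view, and the jar and spool are unmoved. Next is sleeve a. I'll also work out where b landed, so that c doesn't drop onto it.

```bash
python3 -W ignore -c "
from h import *
c=get_calibration('wrist');w=ray(np.array(c['intrinsics']),np.array(c['world_from_camera']),[280,190],.019)[0];print('b in bin, panel frame',P(w))
movep(W(.0825,.10,.17),ori(1)) 
sweep(.0825,.037,'a')
a=[cv2.imread(f'pics/{n}_a.png') for n in ('top','scene')]
a=[cv2.resize(i,(400,362)) for i in a]; cv2.imwrite('pics/m_a.png',np.hstack(a))"
```

```text
b in bin, panel frame [-0.06230301  0.17323079]
[0.59967184 0.0726142  0.06600052] [ 0.28193226 -1.07707814 -0.05543689]
stop1 False [ 0.47326141 -0.01245481 -0.62083749]
stop2 False [ 1.50842417 -0.16928178  1.22160676]
12.5833
```

View pics/m_a.png

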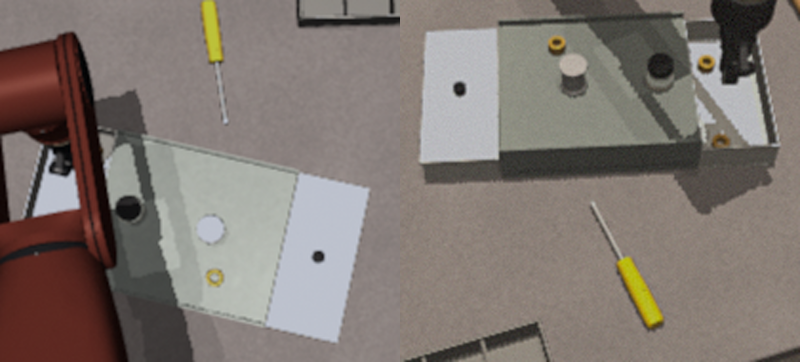

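View pics/wrist_a.png

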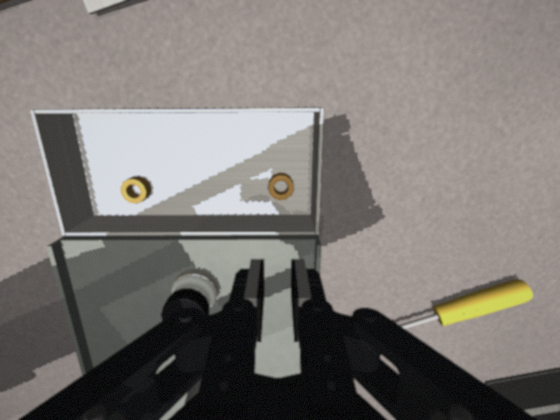

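Both a and b lie flat in the bin, with b at panel y = 0.173. I'll move c towards the rim at x = -0.08 and give it a faster final push so it lands clear of b.

```bash
python3 -W ignore -c "
from h import *
movep(W(.03,-.02,.2),ori(1)); movep(W(-.0653,-.088,.13),ori(1))
if move_l(W(-.0653,-.088,.0655),feed=.1,max_force=12): raise SystemExit('contact')
print(move_l(W(-.0653,-.07,.0655),feed=.06,max_force=15))
print(move_l(W(-.080,.04,.0655),feed=.08,max_force=15),observe()['ft_force'])
print(move_l(W(-.080,.205,.0655),feed=.17,max_force=15),observe()['ft_force'])
move_l(W(-.080,.205,.2),feed=.2)
movep(W(0,.10,.23),ori(1)); hold(.3)
c=get_calibration('wrist'); im,d=get_image('wrist'); cv2.imwrite('pics/wrist_c.png',im[:,:,::-1])
im,d=get_image('scene'); cv2.imwrite('pics/scene_c.png',cv2.resize(im[130:230,175:375,::-1],None,fx=4,fy=4,interpolation=cv2.INTER_CUBIC))
print(observe()['time_s'])"
```

```text
False
False [ 0.7401833  -0.07192669 -0.16023232]
False [-0.19320897 -0.05994766 -0.09379283]
19.7167
```

View pics/wrist_c.png

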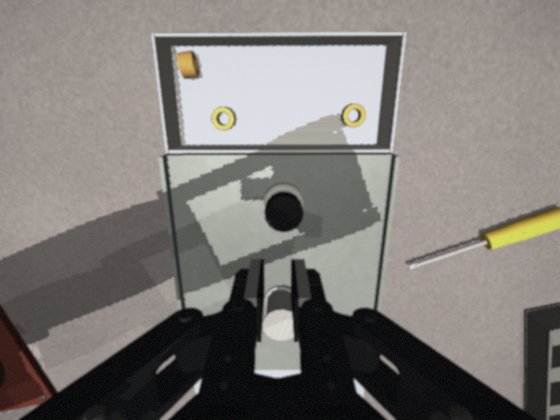

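View pics/scene_c.png

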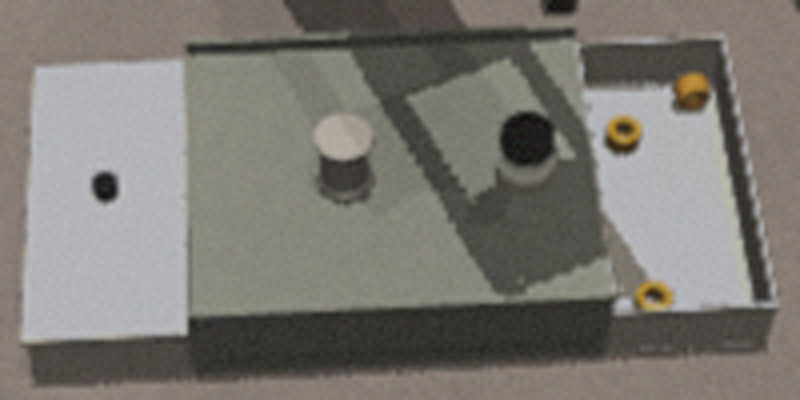

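All three sleeves are on the bin floor: two flat at (223,118) and (354,115), and c on its side in the far corner at (189,65). I'll check that c is at rest and that the bystanders haven't moved, then hand in.

```bash
python3 -W ignore -c "
from h import *
def m():
    im,d=get_image('wrist'); return [b[1] for b in blobs(im,(140,30,420,160),(12,90,60),(35,255,255),40)]
print(m()); hold(1.0); print(m())
s0=np.load('scene0.npz')['im']; im,d=get_image('scene')
for t,i in(('before',s0),('after',im)): print(t,blobs(i,(295,150,320,175),(0,0,0),(180,255,45),50), [b for b in blobs(i,(245,150,275,170),(0,0,130),(180,60,255),40)])
o=observe(); print(o['time_s'],o['ft_force'],o['eef_pos']); job_done()"
```

```text
[[187.2, 64.1], [353.1, 114.8], [222.7, 118.0]]
[[186.5, 63.5], [352.4, 114.1], [221.9, 117.4]]
before [([301, 159, 12, 12, 111], [306.2, 164.5])] [([245, 150, 30, 20, 455], [260.6, 160.3])]
after [([301, 158, 12, 13, 130], [306.4, 164.3])] [([245, 150, 24, 20, 330], [256.2, 160.9])]
20.8667 [0.64065821 0.53888991 0.67677015] [0.53522634 0.15426948 0.22998004]
the job is handed in; nothing more can be done
```

All three sleeves are in the open bin, and I handed the job in at about 21 s of the 56 s allowed. I pushed each one along the panel and off its +y end with the two nearly shut fingertips behind it, never lifting it. No move tripped its force stop (12–15 N).

**Sleeves:** Two lie flat on the bin floor. I pushed the third faster so it would land clear of the one already there, and it came to rest on its side in the bin's far corner. Two wrist pictures 1 s apart showed all three shifting together by under 1 px, which is residual arm motion, so they are at rest.

**Spool and jar:** The jar's cap is where it was in the scene camera, within 0.3 px. The spool looks unmoved in the pictures. My numeric check on it was inconclusive, because the mask also picked up the panel and shadows had changed (centre 260.6 before, 256.2 after).

**Other bench items:** I did not measure these; no move went near them.

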